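Slide the tall cake carrier into its dock and bar it in

ROBOT

A 6-joint arm with a two-finger parallel gripper is mounted at the origin on the work surface. World frame = base frame: x ahead of the robot, y to its left, z up, the work surface at z = 0. Lengths are in m, angles in rad, forces in N, time in s.
With the tool pointing down it reaches from about 0.375 to 0.9 m from the base axis. Payload 3.1 kg.
Tool frame: the origin (TCP) lies between the finger pads; the fingertips stand 19 mm ahead of it and the grasp point (between the pads) is the TCP; z points along the fingers, y is the direction in which the jaws open and shut (so a half turn about z gives the same grasp; the last joint's range is limited). The gripper opens to 87 mm and grips with 3 to 60 N. Pads are 19 mm wide; open, the fingers measure 117 mm over their backs; the gripper's body (75 mm by 190 mm) begins 51 mm behind the grasp point.
Start: joints at [-1.349, 0.527, 1.433, -0, 1.181, -0.178], TCP at [0.243, -0.576, 0.242] pointing down, gripper open.
Joint ranges: [-3.08, 3.08], [-0.75, 2.2], [0.22, 2.44], [-1.43, 4.57], [0, 2.65], [-2.85, 2.85]. Speed limits (rad/s): [2.79, 2.79, 3.14, 3.14, 3.14, 3.14].

INTERFACE

Orientations are given as a unit quaternion [x, y, z, w].
In Python, from rig import robot gives the robot as it stands.
- The arm moves only by the tool apply_moves, never from a script. Its argument "series" is a list of rows, each a list of 7 numbers: the shift along the tool's x, y, z in cm, then the turn, a rotation vector about the tool's x, y, z in degrees, then the opening, from 0 (shut) to 1 (fully open). In form: [[dx, dy, dz, rx, ry, rz, grip], ...]. A call has 1 to 5 rows; each row is the pose to reach, as a shift and turn from the pose commanded when the call began, along the tool's axes at that moment; what a row does not reach only later rows make up. A row lasts 1/12 s, in which the tool goes at most 41.7 mm and 7.16 degrees, less where a joint would pass 70% of its speed; a pose out of reach is approached as far as the arm can. A call with a gripper value outside its range is refused whole. The fingers move at their own pace and stop on an object; "newtons" is the grip in N (left out, the last holds). Time passes only in rows, so rows that repeat a pose let the fingers close. It gives the time, the measured TCP pose, the force and the opening at its end, in the units of the state.
- robot.get_obs(): the state, without advancing time (a new reading comes with each control period).
- robot.camera(name): name is "side" or "top" or "wrist"; returns the picture (480x640x3 uint8, red, green, blue); there is no depth.
- robot.camera_params(name): a dict with "mtx" (3x3 intrinsics, pixels), "origin" and "rotation" of the camera in the world. Camera axes: x right, y down, z forward; pixel columns grow to the right and rows downward; lengths in m; the calibration is good to about 2 mm. A picture is of the moment at which its call begins: read the wrist's pose just before it. camera_params takes no time and is no camera call; for the wrist camera it gives the pose at the moment of the call.
- robot.hand_in(): hands the job in, once; it reports no verdict.
The state is a dict: "time": time; "q": joint angles; "joint_velocities": joint speeds; "joint_torque": joint torques, N m; "position": TCP position; "tool_rot": TCP orientation; "ft_force": force on the tool from outside, world axes, zero at the start; "moment": the same for the moment, N m; "grip_width": finger opening in m.
Only numpy, scipy, OpenCV 4.12 (cv2) and the standard library are available. Lean on these libraries where they do the work, as an engineer would, in place of code of your own. Each camera call takes 0.05 s, during which the arm holds its last target. There are 200 camera calls.

TASK

Push the tall cake carrier crate along the worktop into its wooden dock until it stands fully home against the back stop, pushing low on its solid base so that it slides upright; do not tip or lift it, and keep off the slatted part above and its handle. Then gently push the dock's keeper bar (it has an upright peg to push against; do not pinch it) all the way across the mouth behind the crate. Leave everything else where it stands and finish with the hand clear.

Things in the scene. Friction and masses are not known exactly. Their poses are not given: they have to be found in the camera images.
- crate: Tall loose plywood crate, 0.7-1.0 kg, top-heavy. Solid base block 110 (x) x 120 (y) x 60 mm high, the only part to push; crate_top stands on it. Origin: centre of underside, z up. Starts before the dock's mouth, 150-165 mm short of home along dock x, up to 20 mm off the centre line, its x axis within 0.15 rad of the dock's. Slides at 3 to 7 N; tips if pushed much above the base.
- crate_top: Slatted upper part of the crate, with a sugar tier inside and a steel handle on top; fixed to the base, not to be touched. All of it lies within 60 (x) x 110 (y) mm, so the base stands out 25 mm before and behind it; it reaches from 60 to 222 mm above the worktop, the handle hoop to 255 mm. Origin: centre of the base block's top face.
- dock: Fixed U-shaped wooden dock, no floor, rails 30 mm high. Origin: on the worktop where the crate's origin stands when home; x into the dock (within 0.2 rad of world x), y left, z up. Back stop's face at x=+55 mm. Side rails 18 mm thick: inner faces at y=+-72 mm from x=-30 to +73, flaring to y=+-92 mm at the mouth, x=-84. Home: crate touches the stop. The bar's runner, 16 wide, 30 high, lies at x=-72 mm, y=+98 to +276 mm.
- keeper: Keeper bar: wood, 16 mm wide, 164 long, 32-46 mm above the worktop, on the runner. An upright round peg, 20 mm diameter, 45 mm tall, stands on it near the outer end. Origin: centre of the peg's foot, 46 mm up, at dock x=-72 mm; the bar runs from 150 mm on its -y to 14 mm on its +y side. Slides along dock y only: origin at y=+260 mm fully open (starts +240 to +260), +110 mm fully across, at an end stop. 1.5-3 N moves it.
- foil_cup: Bystander, loose, leave alone: shallow aluminium tart cup, 80 mm across, 35 mm high, behind the bar's side of the dock. Origin: centre of the underside.
- paste_jar: Bystander, loose, leave alone: white lidded jar, 56 mm across, 60 mm high, right (-y side) of the dock. Origin: centre of the underside.
- bottle: Bystander, loose, leave alone: slim clear bottle, 36 mm across, 110 mm high, beyond the dock's back stop. Origin: centre of the underside.
- ornament: Bystander, loose, leave alone: white dome-shaped sugar ornament, 72 mm across, 62 mm high, right of the crate. Origin: centre of the underside.
- brush: Bystander, loose, leave alone: paint brush 170 mm long lying flat, left of the crate, nearer the robot than the bar. Origin: middle of its length, at the underside.
- tub_lid: Bystander, loose, leave alone: flat white lid, 68 mm across, 12 mm thick, left of the crate. Origin: centre of the underside.
- mug: Bystander, loose, leave alone: white mug, 72 mm across, 85 mm high, far right. Origin: centre of the underside.

How it is judged:
By the outcome, as a careful person would: the job done as asked, in the order asked, and still so for the second after the job is handed in, with the robot touching nothing.
It also fails if it takes over 61 s, if anything falls off the work surface, if the arm or the gripper's body presses on something with over 40 N, if the wrist force passes 120 N, or if a joint passes its speed limit or range.

## Working session

There is one attempt and no reset: what is moved stays moved. The work goes in short steps, Python scripts to look and compute and a tool call to move; the robot and the scene stay as the last step left them, time stands still between calls to the robot, and variables do not carry over. Pictures are saved under pics/ and viewed, about 8 in all and at most 12, crops included, and the job is handed in when it is done.

Besides the shell and the picture viewer there is one more tool, called as name(argument=value, ...) on one line, values as JSON. apply_moves: Moves the arm, as the interface text tells. Its arguments: {"type":"object","properties":{"series":{"type":"array"},"newtons":{"type":"number"}},"required":["series"]}

```bash
mkdir -p pics; ls
python3 - <<'E'
from rig import robot
import cv2
o=robot.get_obs();print({k:o[k] for k in('time','position','tool_rot','ft_force','grip_width')})
for n in('top','side'):
    cv2.imwrite(f'pics/{n}0.png',robot.camera(n)[:,:,::-1]);print(n,robot.camera_params(n))
E
```

```text
pics
{'time': 0.0, 'position': array([ 0.2431546 , -0.57499696,  0.24055964]), 'tool_rot': array([ 9.80078714e-01,  1.98606405e-01, -2.84597580e-05, -1.09978454e-03]), 'ft_force': array([-0.50488857,  0.27934701, -0.78252491]), 'grip_width': 0.08716800638819999}
top {'mtx': array([[530.14606829,   0.        , 310.29684893],
       [  0.        , 530.14606829, 238.04541825],
       [  0.        ,   0.        ,   1.        ]]), 'origin': array([ 0.47902954, -0.06861425,  1.33309226]), 'rotation': array([ 0.71425988, -0.69844964,  0.0367451 , -0.02550923])}
side {'mtx': array([[617.13186999,   0.        , 313.15165406],
       [  0.        , 617.13186999, 238.26377291],
       [  0.        ,   0.        ,   1.        ]]), 'origin': array([0.37622743, 0.65607408, 1.03261795]), 'rotation': array([-0.12321082,  0.93393962, -0.33150349,  0.0517814 ])}
```

View pics/top0.png

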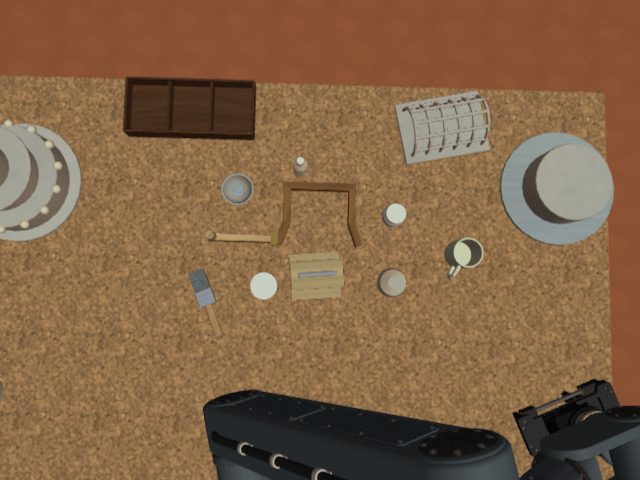

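View pics/side0.png

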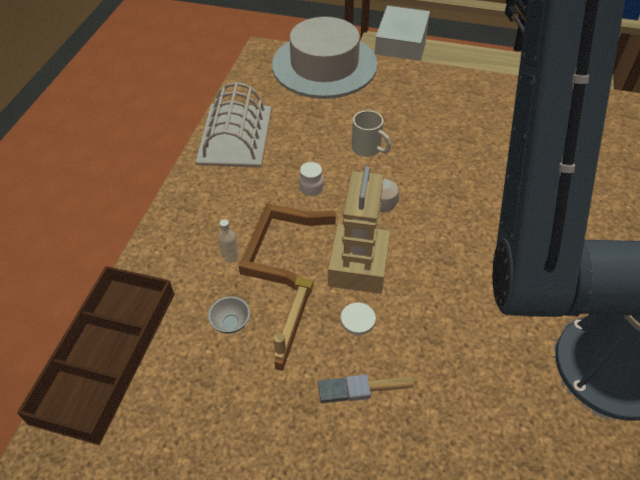

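Top: dock mouth at about (283–357, 244), back stop at row 187, crate at (317, 276), keeper peg at (210, 237). I'll zoom in for corners.

Run:
```python
import cv2
t=cv2.imread('pics/top0.png')[155:315,195:405];cv2.imwrite('pics/t0c.png',cv2.resize(t,None,fx=3.7,fy=3.7,interpolation=cv2.INTER_CUBIC))
s=cv2.imread('pics/side0.png')[160:370,200:420];cv2.imwrite('pics/s0c.png',cv2.resize(s,None,fx=2.8,fy=2.8,interpolation=cv2.INTER_CUBIC))
```

```text
(no output)
```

View pics/t0c.png

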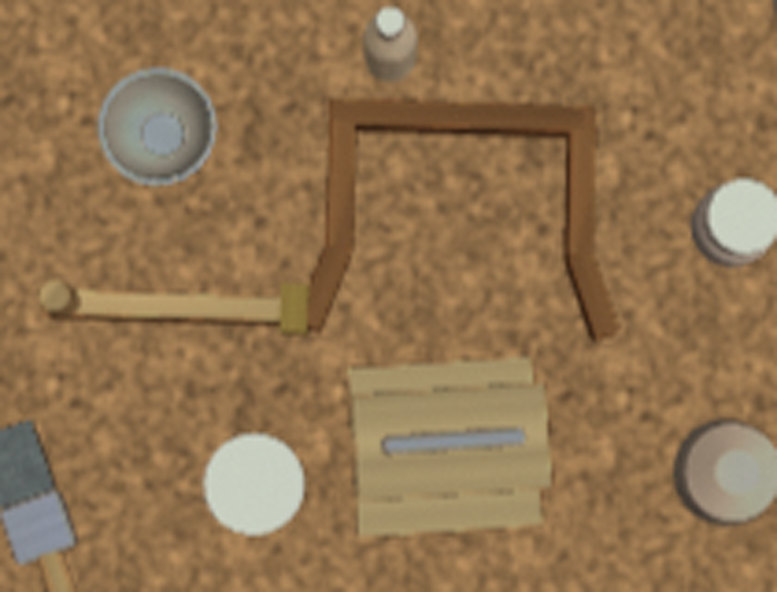

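View pics/s0c.png

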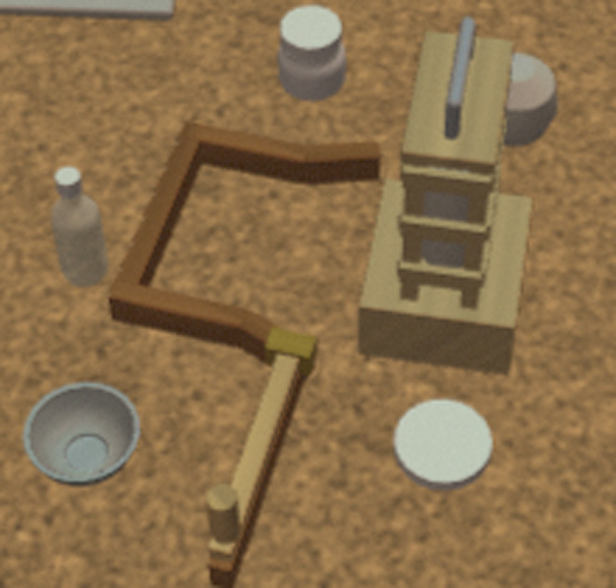

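Top crop: dock stop outer corners (331,100)/(595,108), inner edge (357,126)–(568,133). Crate base corners are (349,370), (531,359), (541,523) and (359,535), and the peg top is at (54,297).

```bash
cat > h.py <<'E'
from rig import robot
import numpy as np
from scipy.spatial.transform import Rotation as R
def ray(n,uv,z):
    p=robot.camera_params(n);uv=np.atleast_2d(uv).astype(float)
    d=np.c_[uv,np.ones(len(uv))]@np.linalg.inv(p['mtx']).T@R.from_quat(p['rotation']).as_matrix().T
    return p['origin']+d*((z-p['origin'][2])/d[:,2])[:,None]
def proj(n,P):
    p=robot.camera_params(n);c=(np.atleast_2d(P)-p['origin'])@R.from_quat(p['rotation']).as_matrix()@p['mtx'].T
    return c[:,:2]/c[:,2:]
E
python3 - <<'E'
from h import *
np.set_printoptions(precision=4,suppress=True)
T=lambda a:(np.array(a)+.5)/3.7-.5+[195,155]
S=lambda a:(np.array(a)+.5)/2.8-.5+[200,160]
d=ray('top',T([(331,100),(595,108),(357,126),(568,133),(327,247),(594,250)]),.03)[:,:2]
ds=ray('side',S([(190,123),(112,291),(203,145),(142,289)]),.03)[:,:2]
print('dock',d,'side',ds)
for a,b in((0,1),(2,3)):
    v=d[a]-d[b];print('yaw',np.arctan2(-v[0],v[1]),np.linalg.norm(v))
v=ds[1]-ds[0];print(np.arctan2(-v[0],v[1]),np.linalg.norm(v))
c=ray('top',T([(349,370),(531,359),(541,523),(359,535)]),.06)[:,:2]
cs=ray('side',S([(530,200),(514,331),(360,308)]),.06)[:,:2]
print('crate',c,c.mean(0),cs)
for a,b in((0,1),(3,2)):
    v=c[a]-c[b];print('yaw',np.arctan2(-v[0],v[1]),np.linalg.norm(v))
for a,b in((0,3),(1,2)):
    v=c[a]-c[b];print('yaw',np.arctan2(v[1],v[0]),np.linalg.norm(v))
print('peg',ray('top',T((54,297)),.091),ray('side',S((222,494)),.091))
print('lid',ray('top',T((254,484)),.012),'orn',ray('top',T((728,470)),.03))
yaw=np.mean([np.arctan2(-(d[0]-d[1])[0],(d[0]-d[1])[1]),np.arctan2(-(d[2]-d[3])[0],(d[2]-d[3])[1])])
ex=np.array([np.cos(yaw),np.sin(yaw)]);ey=np.array([-ex[1],ex[0]])
o=(d[0]+d[1])/2-.073*ex;print('yaw',yaw,'dock',o,(d[2]+d[3])/2-.055*ex)
for n,p in(('crate',c.mean(0)),('peg',ray('top',T((54,297)),.091)[0,:2])):print(n,(p-o)@ex,(p-o)@ey)
E
```

```text
dock [[ 0.7337 -0.0198]
 [ 0.7326 -0.1977]
 [ 0.7164 -0.0377]
 [ 0.7151 -0.1798]
 [ 0.6341 -0.0197]
 [ 0.6363 -0.1984]] side [[ 0.7303 -0.1982]
 [ 0.7341 -0.0268]
 [ 0.7133 -0.1787]
 [ 0.7135 -0.034 ]]
yaw -0.005768950681166518 0.17791129956060295
yaw -0.008861584056856579 0.14204084319718124
-0.022198684572746447 0.17146907311153997
crate [[ 0.5505 -0.0372]
 [ 0.5603 -0.1554]
 [ 0.4544 -0.1637]
 [ 0.4442 -0.0464]] [ 0.5023 -0.1007] [[ 0.4549 -0.1627]
 [ 0.4432 -0.0442]
 [ 0.5507 -0.0363]]
yaw 0.08307089681431114 0.11856948846111344
yaw 0.0866591322993329 0.11775229004724377
yaw 0.08559439390896616 0.10670474906873324
yaw 0.07790837317034288 0.10628330358966923
peg [[0.5908 0.1501 0.091 ]] [[0.5925 0.1467 0.091 ]]
lid [[0.4753 0.0256 0.012 ]] orn [[ 0.4914 -0.2896  0.03  ]]
yaw -0.007315267369011549 dock [ 0.6602 -0.1083] [ 0.6608 -0.1084]
crate -0.1578828718869533 0.0064210538827677525
peg -0.07121058038546131 0.25779051086254673
```

apply_moves(series=[[6,-7.5,0,0,0,5,0.8],[12,-15,0,0,0,10,0.8],[18,-22,0,0,0,15,0.8],[18,-22,0,0,0,20,0.8],[18,-22,0,0,0,23.4,0.8]])

```text
time: 0.52
position: [0.3017, -0.3736, 0.2411]
tool_rot: [1.0, -0.007, -0.0, -0.0]
ft_force: [0.4, 0.5, 0.9]
grip_width: 0.0704
```

```bash
cat >> h.py <<'E'
def st():
    o=robot.get_obs();M=R.from_quat(o['tool_rot']).as_matrix()
    print('t %.2f'%o['time'],'p',o['position'].round(4),'q',np.round(o['q'],2),'F',np.round(o['ft_force'],1),'w %.3f'%o['grip_width'])
    print('x',M[:,0].round(3),'z',M[:,2].round(3))
    return o['position'],M
E
python3 - <<'E'
from h import *
p,M=st();w=robot.camera_params('wrist');print('cam in tool',M.T@(w['origin']-p),(M.T@R.from_quat(w['rotation']).as_matrix())[:,2])
print(M.T@(np.array([.39,-.106,.24])-p)*100)
E
```

```text
t 0.52 p [ 0.3017 -0.3736  0.2411] q [-1.12  0.33  1.79  0.    1.02  0.46] F [0.4 0.5 0.9] w 0.070
x [ 1.    -0.013 -0.   ] z [-0.     0.001 -1.   ]
cam in tool [ 0.06765652 -0.00119898 -0.14338495] [-0.24611768  0.00121056  0.9692392 ]
[  8.47217194 -26.87393295   0.13845229]
```

apply_moves(series=[[2,-4,0,0,0,0,0.8],[4,-8,0,0,0,0,0.8],[5,-12,0,0,5,0,0.8],[7,-16,0,0,10,0,0.8],[8,-20,0,0,15,0,0.8]])

```text
time: 0.93
position: [0.3825, -0.1828, 0.242]
tool_rot: [0.991, -0.004, 0.133, 0.001]
ft_force: [1.2, 0.7, -0.6]
grip_width: 0.0694
```

Run:
```python
from h import *
p,M=st();print(M.T@(np.array([.39,-.106,.24])-p)*100)
```

```text
t 0.93 p [ 0.3825 -0.1828  0.242 ] q [-0.85  0.18  2.07  0.3   0.73  0.52] F [ 1.2  0.7 -0.6] w 0.069
x [ 0.965 -0.008  0.264] z [ 0.264 -0.004 -0.965]
[ 0.60433412 -7.69078807  0.36212868]
```

apply_moves(series=[[0.2,-3,0,0,4,0,0.8],[0.4,-5.5,1,0,8,0,0.8],[0.6,-7.7,3,0,12,0,0.8],[0.8,-7.7,6,0,15,0,0.8],[0.8,-7.7,8.5,0,15,0,0.8]])

```text
time: 1.35
position: [0.4085, -0.1035, 0.2007]
tool_rot: [0.967, 0.003, 0.255, -0.011]
ft_force: [0.0, 0.0, 0.4]
grip_width: 0.0699
```

Run:
```python
from h import *
p,M=st();print(M.T@(np.array([.415,-.106,.036])-p)*100)
```

```text
t 1.35 p [ 0.4085 -0.1035  0.2007] q [-0.78  0.26  2.31  1.1   0.42 -0.21] F [0.  0.  0.4] w 0.070
x [ 0.87  -0.     0.493] z [ 0.493  0.022 -0.87 ]
[-7.54893719  0.57283344 14.63895323]
```

apply_moves(series=[[-1,0.2,2,0,0,0,0.8],[-2,0.3,4,0,0,0,0.8],[-3,0.3,6,0,0,0,0.8],[-4,0.3,8,0,0,0,0.8],[-5,0.3,9.7,0,0,0,0.8]])

```text
time: 1.77
position: [0.4173, -0.1031, 0.1211]
tool_rot: [0.965, 0.003, 0.261, -0.018]
ft_force: [0.3, 0.8, 0.9]
grip_width: 0.0696
```

Run:
```python
from h import *
p,M=st();print(M.T@(np.array([.415,-.106,.036])-p)*100)
```

```text
t 1.77 p [ 0.4173 -0.1031  0.1211] q [-0.78  0.55  2.39  1.96  0.42 -1.13] F [0.3 0.8 0.9] w 0.070
x [ 0.864 -0.003  0.503] z [ 0.503  0.037 -0.864]
[-4.47879708  0.56802613  7.22123356]
```

apply_moves(series=[[-1,0.2,1.6,-1,0,0,0.8],[-2,0.3,3.2,-2,0,0,0.8],[-3,0.4,4.8,-2,0,0,0.8],[-3.6,0.4,6,-2,0,0,0.8],[-3.6,0.4,6,-2,0,0,0.8]])

```text
time: 2.18
position: [0.4158, -0.1041, 0.0486]
tool_rot: [0.966, -0.002, 0.258, -0.003]
ft_force: [-0.8, -0.4, 0.3]
grip_width: 0.0697
```

Run:
```python
from h import *
p,M=st();print(M.T@(np.array([.415,-.106,.036])-p)*100)
```

```text
t 2.18 p [ 0.4158 -0.1041  0.0486] q [-0.76  0.83  2.44  2.5   0.62 -1.71] F [-0.8 -0.4  0.3] w 0.070
x [ 0.866 -0.006  0.499] z [ 0.499  0.005 -0.866]
[-0.69809112  0.19599099  1.05510201]
```

apply_moves(series=[[0.2,0.1,0.3,0,0,0,0.8],[0.1,0.1,0.8,0,0,0,0.8],[-0.1,0.1,1.3,0,0,0,0.8],[-0.1,0.1,1.3,0,0,0,0.8]])

```text
time: 2.52
position: [0.4225, -0.1057, 0.04]
tool_rot: [0.965, -0.001, 0.261, -0.001]
ft_force: [0.3, 0.1, -0.5]
grip_width: 0.0693
```

Run:
```python
from h import *
import cv2
p,M=st();print(np.array(robot.get_obs()['q'])[2])
s=robot.camera('side')[:,:,::-1][140:400,200:500];cv2.imwrite('pics/s1.png',cv2.resize(s,None,fx=2.2,fy=2.2,interpolation=cv2.INTER_CUBIC))
```

```text
t 2.52 p [ 0.4225 -0.1057  0.04  ] q [-0.75  0.86  2.43  2.53  0.64 -1.73] F [ 0.3  0.1 -0.5] w 0.069
x [ 0.864 -0.003  0.504] z [ 0.504  0.002 -0.864]
2.4261178039510223
```

View pics/s1.png

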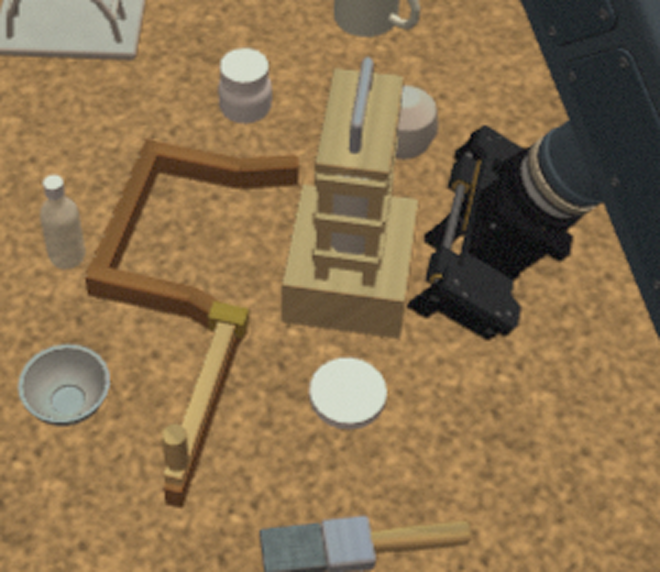

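Fingertips sit at (415,305), just behind the base, and are clear of everything. I'll start a slow push.

apply_moves(series=[[0.2,0,0.4,0,0,0,0.8],[0.3,0,0.8,0,0,0,0.8],[0.6,0,1.0,0,0,0,0.8],[0.9,0,1.15,0,0,0,0.8],[1.3,0,1.35,0,0,0,0.8]])

```text
time: 2.98
position: [0.4372, -0.103, 0.0344]
tool_rot: [0.966, -0.001, 0.257, -0.004]
ft_force: [-3.9, 2.1, -1.0]
grip_width: 0.0696
```

apply_moves(series=[[0.35,0,0.2,0,0,0,0.8],[0.7,0,0.4,0,0,0,0.8],[1.05,0,0.6,0,0,0,0.8],[1.4,0,0.8,0,0,0,0.8],[1.75,0,1.0,0,0,0,0.8]])

```text
time: 3.4
position: [0.4602, -0.1052, 0.0347]
tool_rot: [0.966, -0.001, 0.26, -0.002]
ft_force: [-3.4, -0.3, -2.4]
grip_width: 0.0697
```

Run:
```python
from h import *
import cv2
p,M=st()
s=robot.camera('top')[:,:,::-1][155:335,195:415];cv2.imwrite('pics/t1.png',cv2.resize(s,None,fx=3.3,fy=3.3,interpolation=cv2.INTER_CUBIC))
```

```text
t 3.40 p [ 0.4602 -0.1052  0.0347] q [-0.66  0.82  2.32  2.48  0.53 -1.57] F [-3.4 -0.3 -2.4] w 0.070
x [ 0.865 -0.004  0.502] z [ 0.502  0.003 -0.865]
```

View pics/t1.png

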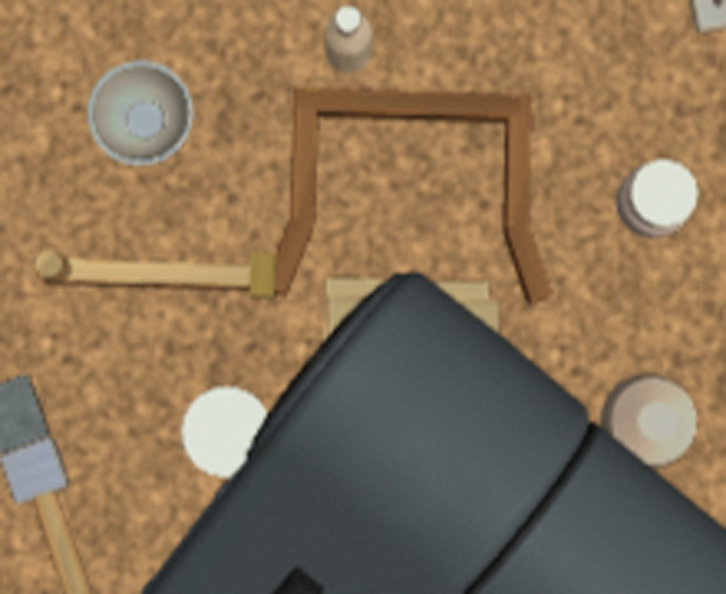

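Crate is straight and centred now; front edge at (327–489, 282), dock mouth centred at ≈412.

apply_moves(series=[[0.45,0,0.26,0,0,0,0.8],[0.95,0,0.55,0,0,0,0.8],[1.45,0,0.84,0,0,0,0.8],[1.95,0,1.13,0,0,0,0.8],[2.45,0,1.42,0,0,0,0.8]])

```text
time: 3.87
position: [0.4882, -0.1051, 0.0349]
tool_rot: [0.966, -0.001, 0.26, -0.002]
ft_force: [-4.3, 0.7, -0.7]
grip_width: 0.07
```

apply_moves(series=[[0.5,0,0.29,0,0,0,0.8],[1.0,0,0.58,0,0,0,0.8],[1.5,0,0.87,0,0,0,0.8],[2.0,0,1.16,0,0,0,0.8],[2.5,0,1.45,0,0,0,0.8]])

```text
time: 4.28
position: [0.517, -0.105, 0.0349]
tool_rot: [0.966, -0.001, 0.26, -0.002]
ft_force: [-4.2, -0.1, -1.5]
grip_width: 0.0697
```

Run:
```python
from h import *
import cv2
p,M=st()
s=robot.camera('side')[:,:,::-1][140:400,200:500];cv2.imwrite('pics/s2.png',cv2.resize(s,None,fx=2.2,fy=2.2,interpolation=cv2.INTER_CUBIC))
```

```text
t 4.28 p [ 0.517  -0.105   0.0349] q [-0.57  0.79  2.18  2.35  0.39 -1.32] F [-4.2 -0.1 -1.5] w 0.070
x [ 0.865 -0.004  0.502] z [ 0.502  0.003 -0.865]
```

View pics/s2.png

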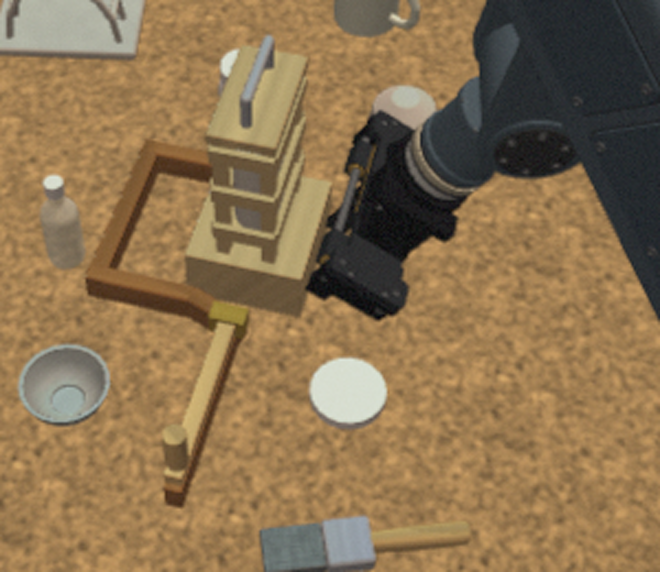

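Crate is upright and entering the dock straight, with base corner at (190,275) inside the left rail. About 70 mm to go.

apply_moves(series=[[0.5,0,0.29,0,0,0,0.8],[1.0,0,0.58,0,0,0,0.8],[1.5,0,0.87,0,0,0,0.8],[2.0,0,1.16,0,0,0,0.8],[2.5,0,1.45,0,0,0,0.8]])

```text
time: 4.75
position: [0.5454, -0.1049, 0.035]
tool_rot: [0.966, -0.001, 0.26, -0.002]
ft_force: [-6.3, 0.9, 1.4]
grip_width: 0.0696
```

apply_moves(series=[[0.45,0,0.26,0,0,0,0.8],[0.9,0,0.52,0,0,0,0.8],[1.35,0,0.78,0,0,0,0.8],[1.75,0,1.02,0,0,0,0.8],[2.1,0,1.22,0,0,0,0.8]])

```text
time: 5.17
position: [0.5698, -0.1049, 0.035]
tool_rot: [0.966, -0.001, 0.26, -0.002]
ft_force: [-5.4, -0.0, 1.0]
grip_width: 0.0697
```

apply_moves(series=[[0.25,0,0.15,0,0,0,0.8],[0.5,0,0.3,0,0,0,0.8],[0.7,0,0.41,0,0,0,0.8]])

```text
time: 5.42
position: [0.5778, -0.1049, 0.035]
tool_rot: [0.966, -0.001, 0.26, -0.002]
ft_force: [-5.9, -0.3, 1.5]
grip_width: 0.0695
```

Now 2 mm steps until the force rises.

apply_moves(series=[[0.18,0,0.1,0,0,0,0.8],[0.36,0,0.2,0,0,0,0.8],[0.52,0,0.3,0,0,0,0.8],[0.69,0,0.4,0,0,0,0.8]])

```text
time: 5.75
position: [0.5855, -0.1049, 0.035]
tool_rot: [0.966, -0.001, 0.26, -0.002]
ft_force: [-6.0, 0.4, 2.8]
grip_width: 0.0692
```

apply_moves(series=[[0.1,0,0.05,0,0,0,0.8],[0.2,0,0.1,0,0,0,0.8]])

```text
time: 5.92
position: [0.5878, -0.1049, 0.0351]
tool_rot: [0.966, -0.001, 0.26, -0.002]
ft_force: [-6.1, -0.4, 0.9]
grip_width: 0.0696
```

apply_moves(series=[[0.1,0,0.05,0,0,0,0.8],[0.2,0,0.1,0,0,0,0.8]])

```text
time: 6.08
position: [0.5885, -0.1048, 0.0349]
tool_rot: [0.966, -0.002, 0.258, -0.002]
ft_force: [-12.9, -1.2, 7.2]
grip_width: 0.0693
```

apply_moves(series=[[0.1,0,0.05,0,0,0,0.8],[0.2,0,0.1,0,0,0,0.8]])

```text
time: 6.25
position: [0.5888, -0.1046, 0.0348]
tool_rot: [0.966, -0.002, 0.257, -0.002]
ft_force: [-17.9, -0.0, 11.3]
grip_width: 0.0693
```

Force rose from about 6 to 18 N with motion stopped, so the crate is home. I'll back off straight, then lift and close the gripper.

apply_moves(series=[[-0.87,0,-0.5,0,0,0,0.8],[-2.6,0,-1.5,0,0,0,0.8],[-4.8,0,-2.75,0,0,0,0.8],[-6.9,0,-4.0,0,0,0,0],[-6.3,0,-6.2,0,0,0,0]])

```text
time: 6.67
position: [0.504, -0.1043, 0.0543]
tool_rot: [0.966, -0.003, 0.257, -0.004]
ft_force: [0.4, -0.2, 0.3]
grip_width: 0.0627
```

apply_moves(series=[[1.2,-1,-2.1,0,0,0,0],[2.7,-3,-4.5,0,0,0,0],[4.2,-6,-6.8,0,0,0,0],[4.7,-9.5,-7.6,0,0,0,0],[4.7,-13,-7.6,0,0,0,0]])

```text
time: 7.08
position: [0.5138, 0.0187, 0.1504]
tool_rot: [0.964, -0.002, 0.265, -0.002]
ft_force: [0.5, 0.2, -0.4]
grip_width: 0.0306
```

Run:
```python
from h import *
p,M=st();print(M.T@(np.array([.50,.205,.15])-p)*100,M.T@(np.array([.588,.205,.15])-p)*100)
```

```text
t 7.08 p [0.5138 0.0187 0.1504] q [-0.26  0.48  2.18  1.86  0.14 -0.51] F [ 0.5  0.2 -0.4] w 0.031
x [ 0.859 -0.005  0.512] z [ 0.512  0.003 -0.859]
[ -1.30681083 -18.62375504  -0.62267876] [  6.25379096 -18.65180381   3.88026626]
```

apply_moves(series=[[-1.5,-3.5,0,0,-5,0,0],[-1.5,-7,0,0,-10,0,0],[-1.5,-10.5,0,0,-14,0,0],[-1.3,-14.5,0,0,-14,0,0],[-1.3,-18.6,0,0,-14,0,0]])

```text
time: 7.5
position: [0.5108, 0.0724, 0.1452]
tool_rot: [0.973, 0.01, 0.226, -0.042]
ft_force: [0.4, 0.0, -0.3]
grip_width: 0.0022
```

Run:
```python
from h import *
p,M=st();print(M.T@(np.array([.586,.205,.13])-p)*100,M.T@(np.array([.586,.205,.077])-p)*100)
```

```text
t 7.50 p [0.5108 0.0724 0.1452] q [-0.17  0.48  2.13  1.02  0.19  0.41] F [ 0.4  0.  -0.3] w 0.002
x [ 0.898 -0.     0.44 ] z [ 0.439  0.085 -0.895]
[  6.07966989 -12.80995678   5.79391419] [  3.74552599 -12.40283231  10.53480249]
```

apply_moves(series=[[0,-2,0,-2,-4,0,0],[0,-5,0,-5,-8,0,0],[0,-8,0,-5,-11,0,0],[0,-11,0,-5,-11,0,0],[0,-13.2,0,-5,-11,0,0]])

```text
time: 7.92
position: [0.5064, 0.1401, 0.1457]
tool_rot: [0.986, 0.015, 0.159, -0.042]
ft_force: [0.4, -0.1, -0.0]
grip_width: 0.0006
```

Run:
```python
from h import *
p,M=st();print(M.T@(np.array([.586,.205,.13])-p)*100,M.T@(np.array([.586,.205,.077])-p)*100)
```

```text
t 7.92 p [0.5064 0.1401 0.1457] q [0.01 0.48 2.01 0.25 0.35 1.33] F [ 0.4 -0.1 -0. ] w 0.001
x [0.949 0.015 0.315] z [ 0.312  0.088 -0.946]
[ 7.15950861 -6.00202289  4.54335737] [ 5.49113239 -5.5846591   9.55657273]
```

apply_moves(series=[[0.5,-2,0,-2,0,-1,0],[1.5,-5,0.5,-5,0,-1,0],[3.5,-6.5,1.5,-5,0,-1,0],[6,-6.5,2.5,-5,0,-1,0],[7.4,-6.5,3.2,-5,0,-1,0]])

```text
time: 8.33
position: [0.5868, 0.2118, 0.1453]
tool_rot: [0.986, 0.019, 0.163, 0.002]
ft_force: [1.0, -0.9, 0.0]
grip_width: 0.0003
```

Run:
```python
from h import *
import cv2
p,M=st();print(M.T@(np.array([.586,.205,.077])-p)*100)
s=robot.camera('side')[:,:,::-1][150:420,180:460];cv2.imwrite('pics/s3.png',cv2.resize(s,None,fx=2.2,fy=2.2,interpolation=cv2.INTER_CUBIC))
```

```text
t 8.33 p [0.5868 0.2118 0.1453] q [ 0.2   0.57  1.75 -0.12  0.5   1.83] F [ 1.  -0.9  0. ] w 0.000
x [0.946 0.038 0.322] z [ 0.322  0.003 -0.947]
[-2.29977413  0.61383284  6.43825632]
```

View pics/s3.png

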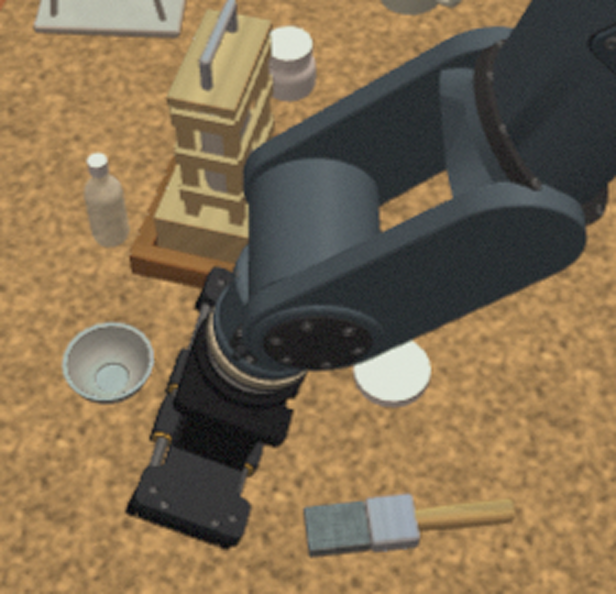

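Crate stands upright and home. The gripper is past the peg, so I'll descend.

apply_moves(series=[[-0.8,0.2,2.2,0,0,1,0],[-1.5,0.4,4.3,0,0,2.4,0],[-2.1,0.4,5.8,0,0,2.4,0],[-2.3,0.4,6.4,0,0,2.4,0],[-2.3,0.4,6.4,0,0,2.4,0]])

```text
time: 8.8
position: [0.5808, 0.2033, 0.0741]
tool_rot: [0.987, -0.004, 0.159, -0.001]
ft_force: [-1.4, 0.2, 0.5]
grip_width: 0.0002
```

apply_moves(series=[[0,0.6,0,0,0,0,0],[0,1.2,0,0,0,0,0],[0,1.8,0,0,0,0,0],[0,2.2,0,0,0,0,0],[0,2.6,0,0,0,0,0]])

```text
time: 9.22
position: [0.5826, 0.1772, 0.0765]
tool_rot: [0.987, -0.004, 0.162, -0.001]
ft_force: [-0.0, 0.7, -0.2]
grip_width: 0.0002
```

Run:
```python
from h import *
p,M=st()
```

```text
t 9.22 p [0.5826 0.1772 0.0765] q [ 0.13  0.68  1.83 -0.13  0.31  1.83] F [-0.   0.7 -0.2] w 0.000
x [ 0.948 -0.009  0.32 ] z [ 0.32   0.001 -0.948]
```

apply_moves(series=[[0.2,0.2,0.07,0,0,0,0],[0.38,0.5,0.13,0,0,0,0],[0.38,0.9,0.13,0,0,0,0],[0.38,1.3,0.13,0,0,0,0],[0.38,1.7,0.13,0,0,0,0]])

```text
time: 9.63
position: [0.5869, 0.1609, 0.0759]
tool_rot: [0.987, -0.004, 0.162, -0.002]
ft_force: [1.8, 0.9, -0.3]
grip_width: 0.0003
```

apply_moves(series=[[0,0.5,0,0,0,0,0],[0,1.0,0,0,0,0,0],[0,1.5,0,0,0,0,0],[0,2.0,0,0,0,0,0],[0,2.5,0,0,0,0,0]])

```text
time: 10.05
position: [0.586, 0.1354, 0.0755]
tool_rot: [0.987, -0.004, 0.161, -0.001]
ft_force: [1.8, 2.2, 0.9]
grip_width: 0.0003
```

apply_moves(series=[[0,0.5,0,0,0,0,0],[0,1.0,0,0,0,0,0],[0,1.5,0,0,0,0,0],[0,2.0,0,0,0,0,0],[0,2.5,0,0,0,0,0]])

```text
time: 10.47
position: [0.5857, 0.1104, 0.0754]
tool_rot: [0.987, -0.004, 0.161, -0.001]
ft_force: [0.8, 1.9, 1.0]
grip_width: 0.0006
```

Run:
```python
from h import *
p,M=st()
```

```text
t 10.47 p [0.5857 0.1104 0.0754] q [-0.    0.67  1.87  0.01  0.28  1.57] F [0.8 1.9 1. ] w 0.001
x [ 0.948 -0.008  0.318] z [ 0.318  0.001 -0.948]
```

apply_moves(series=[[0,0.5,0,0,0,0,0],[0,1.0,0,0,0,0,0],[0,1.5,0,0,0,0,0],[0,2.0,0,0,0,0,0],[0,2.5,0,0,0,0,0]])

```text
time: 10.88
position: [0.5855, 0.0854, 0.0752]
tool_rot: [0.987, -0.004, 0.161, -0.001]
ft_force: [0.7, 2.7, 1.1]
grip_width: 0.0006
```

apply_moves(series=[[0,0.5,0,0,0,0,0],[0,1.0,0,0,0,0,0],[0,1.5,0,0,0,0,0],[0,2.0,0,0,0,0,0],[0,2.5,0,0,0,0,0]])

```text
time: 11.3
position: [0.5853, 0.0604, 0.0751]
tool_rot: [0.987, -0.004, 0.161, -0.001]
ft_force: [1.5, 1.8, 1.9]
grip_width: 0.0
```

Run:
```python
from h import *
import cv2
p,M=st()
s=robot.camera('side')[:,:,::-1][150:420,180:460];cv2.imwrite('pics/s4.png',cv2.resize(s,None,fx=2.2,fy=2.2,interpolation=cv2.INTER_CUBIC))
```

```text
t 11.30 p [0.5853 0.0604 0.0751] q [-0.1   0.67  1.89  0.13  0.27  1.35] F [1.5 1.8 1.9] w 0.000
x [ 0.948 -0.008  0.318] z [ 0.318  0.001 -0.948]
```

View pics/s4.png

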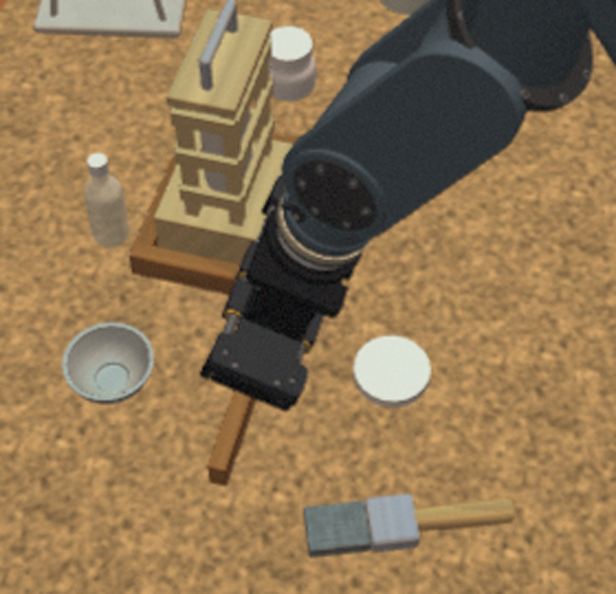

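Runner is exposed behind the bar, so the bar is moving; crate undisturbed. About 33 mm to go.

apply_moves(series=[[0,0.5,0,0,0,0,0],[0,1.0,0,0,0,0,0],[0,1.5,0,0,0,0,0],[0,2.0,0,0,0,0,0],[0,2.4,0,0,0,0,0]])

```text
time: 11.77
position: [0.585, 0.0364, 0.0749]
tool_rot: [0.987, -0.004, 0.161, -0.001]
ft_force: [0.6, 1.6, 1.3]
grip_width: 0.0005
```

apply_moves(series=[[0,0.2,0,0,0,0,0],[0,0.4,0,0,0,0,0],[0,0.6,0,0,0,0,0]])

```text
time: 12.02
position: [0.585, 0.0307, 0.075]
tool_rot: [0.987, -0.004, 0.161, -0.001]
ft_force: [0.3, 0.7, 0.9]
grip_width: 0.0005
```

apply_moves(series=[[0,0.15,0,0,0,0,0],[0,0.3,0,0,0,0,0]])

```text
time: 12.18
position: [0.585, 0.0279, 0.0749]
tool_rot: [0.987, -0.004, 0.161, -0.001]
ft_force: [0.4, 0.9, 1.1]
grip_width: 0.0006
```

apply_moves(series=[[0,0.15,0,0,0,0,0],[0,0.3,0,0,0,0,0]])

```text
time: 12.35
position: [0.585, 0.0249, 0.0749]
tool_rot: [0.987, -0.004, 0.161, -0.001]
ft_force: [-0.3, 2.4, 1.4]
grip_width: 0.001
```

apply_moves(series=[[0,0.15,0,0,0,0,0],[0,0.3,0,0,0,0,0]])

```text
time: 12.52
position: [0.5848, 0.0223, 0.0749]
tool_rot: [0.987, -0.004, 0.161, -0.002]
ft_force: [1.4, 10.7, 1.6]
grip_width: 0.0006
```

End stop reached at 10.7 N. Retreat +y, then up and away.

apply_moves(series=[[0,-0.6,0,0,0,0,0],[0,-2,0,0,0,0,0],[0,-4,0,0,0,0,0],[1,-6,-3,0,0,0,0],[2,-8,-6,0,0,0,0]])

```text
time: 12.93
position: [0.5838, 0.1017, 0.1365]
tool_rot: [0.987, -0.004, 0.158, -0.001]
ft_force: [1.2, 0.3, 0.6]
grip_width: 0.0003
```

apply_moves(series=[[1,-3,-3,0,0,0,0],[2,-6,-6,0,0,0,0],[2.5,-9,-8,0,0,0,0],[2.5,-12.5,-8,0,0,0,0],[2.5,-16,-8,0,0,0,0]])

```text
time: 13.35
position: [0.586, 0.2628, 0.2258]
tool_rot: [0.986, -0.004, 0.164, -0.002]
ft_force: [0.3, -0.5, -0.4]
grip_width: 0.0005
```

apply_moves(series=[[0,-4,0,0,0,0,0],[0,-8,0,0,0,0,0],[0,-12,0,0,0,0,0],[0,-12,0,0,0,0,0],[0,-12,0,0,0,0,0]])

```text
time: 13.77
position: [0.5851, 0.3833, 0.2228]
tool_rot: [0.987, -0.002, 0.161, -0.001]
ft_force: [0.0, 0.0, -0.5]
grip_width: 0.0003
```

Run:
```python
from h import *
import cv2
p,M=st()
s=robot.camera('top')[:,:,::-1];cv2.imwrite('pics/t5full.png',s);s=s[155:315,195:405];cv2.imwrite('pics/t5.png',cv2.resize(s,None,fx=3.7,fy=3.7,interpolation=cv2.INTER_CUBIC))
```

```text
t 13.77 p [0.5851 0.3833 0.2228] q [ 0.48  0.57  1.47 -0.2   0.83  2.17] F [ 0.   0.  -0.5] w 0.000
x [ 0.948 -0.004  0.318] z [ 0.318  0.002 -0.948]
```

View pics/t5.png

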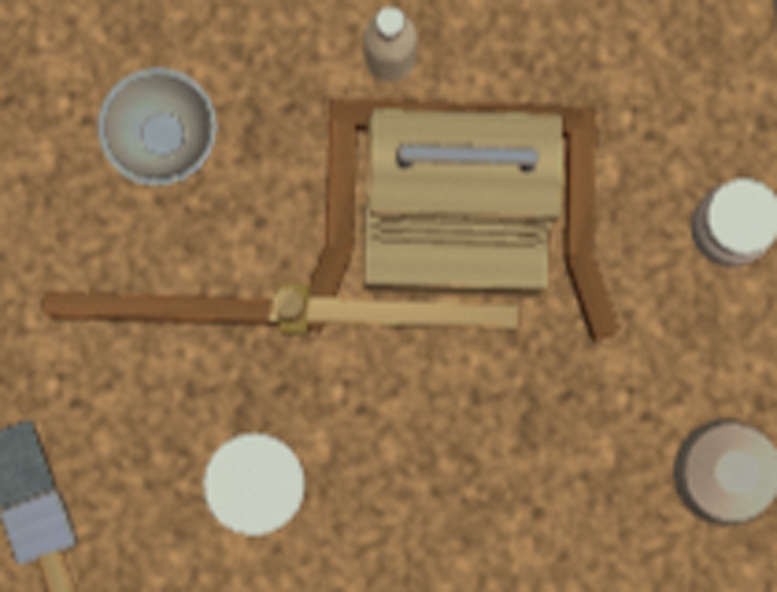

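All bystanders are at their original pixels. The peg is at (290,297), the base rear edge runs (365,285)–(547,290), and the bar lies across the mouth. A numeric check comes first, then hand in if it agrees.

Run:
```python
from h import *
T=lambda a:(np.array(a)+.5)/3.7-.5+[195,155]
y=-.008;ex=np.array([np.cos(y),np.sin(y)]);ey=np.array([-ex[1],ex[0]]);o=np.array([.6604,-.1084])
c=np.r_[ray('top',T([(365,285),(547,290)]),.06),ray('top',T((290,297)),.091)][:,:2]-o
r=np.c_[c@ex,c@ey];print(r.round(4))
ok=abs(r[:2,0]+.055).max()<.005 and abs(r[2,1]-.11)<.006
if ok: robot.hand_in();print('handed in')
```

```text
[[-0.0547  0.0617]
 [-0.0543 -0.0571]
 [-0.067   0.1085]]
the job is handed in; nothing more can be done
handed in
```

The crate is home against the back stop, the keeper bar is fully across the mouth behind it, and the job is handed in at about 14 s of the 61 s allowed.

- **Crate:** I pushed it low on its base with two tilted fingers, with the gripper body held back from the slats. It straightened and slid upright. The reaction rose from about 6 N to 18 N when it met the stop. The last top view puts its rear face at dock x of about -54.5 mm, against a nominal -55 mm, with almost no twist.
- **Keeper bar:** I pushed the peg from its outer side with closed fingers at about 2 N until the end stop, where the force peaked at about 11 N. The last top view puts the peg at dock y of about 108.5 mm, against a nominal 110 mm.
- **Disagreement:** the peg's measured dock x is -67 mm against a nominal -72 mm. The bar can only slide along dock y, so I put this down to my pixel reading of the peg top.
- **Bystanders:** in the last top view the cup, jar, bottle, ornament, brush and lid looked unmoved. The mug was outside that crop, but the arm never went near it.
- **Hand:** it finished clear, at about y = 0.38 m and z = 0.22 m.

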